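# Show which socket and ratchet fit the bolt

## Task

Show the apprentice how to undo the bolt on the casting in the vise, by pointing only: with the fingers straight down and their tips about 2 cm above the middle of each thing, point first at the hexagonal bolt head, then at the socket that fits it (the middle-sized of the three standing on the mat), then at the head of the ratchet, and stay still over each for two seconds. Touch and move nothing, and do not bring the fingertips down close over either of the other two sockets, the round pin or the loose nut. When done, raise the hand well clear of the bench.

Things in the scene. Friction and masses are not known exactly. Their poses are not given: they have to be found in the camera images.
- bolt_top (a point): centre of the top face of the steel hexagonal bolt head: 30 mm across flats, 16 mm high, above a 42 mm washer, standing 32 mm proud of a dark iron casting clamped in a grey bench vise; it faces up, 202 mm above the bench. The casting is 130 mm long, 44 mm wide, the vise about 240 mm long overall and all of it lower than 172 mm. The bolt and the round pin stand 76 mm apart along the casting, in either order. Fixed.
- dowel_top (a point): centre of the top face of the round steel pin, 16 mm diameter, that stands 32 mm up out of the same casting, its top at the bolt's height. Fixed; not to be pointed at.
- socket_middle_top (a point): centre of the mouth of the middle-sized steel socket (42 mm outer diameter, 48 mm high, a 33 mm hole in its top): the one that fits the bolt. Loose, standing upright, mouth up, on the mat; z axis up. The three sockets stand over 80 mm apart, in any order.
- socket_small_top (a point): centre of the mouth of the small steel socket (26 mm outer diameter, 38 mm high). Loose, upright on the same mat; not to be pointed at.
- socket_large_top (a point): centre of the mouth of the large steel socket (58 mm outer diameter, 58 mm high). Loose, upright on the same mat; not to be pointed at.
- ratchet_top (a point): top of the small square drive (12.7 mm square, 10 mm high) in the middle of the ratchet's round steel head (40 mm diameter, 26 mm thick), 36 mm above the bench, facing up. The ratchet lies loose on the bench to the robot's right, its handle with black grip running 213 mm from here roughly towards the robot (along -x of this point).
- socket_small: the small socket; origin at the centre of its underside, z up
- socket_middle: the middle-sized socket; origin at the centre of its underside, z up
- socket_large: the large socket; origin at the centre of its underside, z up
- ratchet: the ratchet; origin under the centre of its head, at bench height, handle along -x
- nut: loose steel hexagonal nut, about 36 mm across, 15 mm high, with an open hole, lying on the mat; origin at the centre of its underside
- wrench: loose flat steel wrench lying on the bench right of the ratchet, roughly along x; leave it alone
- mat: thin black rubber mat, 230 x 200 x 3 mm, fixed on the bench, on which the sockets and the nut stand; origin at the centre of its underside. Beyond it and to the sides stand a mug, a can, a tray and equipment, all lower than 215 mm above the bench.
Things that resemble listed ones, but are neither listed nor needed, are in the scene too. There is more than one size of the ratchet; the job needs the larger.

How it is judged:
On the way, in this order (a step that is already met when the one before it is completed fails the run):
1. points down at the bolt head, still and without contact (horizontal distance between the grasp point and bolt_top below 0.016 m and z of the grasp point in the frame of bolt_top between 0.018 and 0.065 m and (angle between the grasp point's own z axis and vertical below 0.4 rad or angle between the grasp point's own z axis and vertical above 2.74 rad)), for 1.2 s.
2. then points down at the middle-sized socket (horizontal distance between the grasp point and socket_middle_top below 0.016 m and z of the grasp point in the frame of socket_middle_top between 0.018 and 0.065 m and (angle between the grasp point's own z axis and vertical below 0.4 rad or angle between the grasp point's own z axis and vertical above 2.74 rad)), for 1.2 s.
3. then points down at the ratchet's head (horizontal distance between the grasp point and ratchet_top below 0.016 m and z of the grasp point in the frame of ratchet_top between 0.018 and 0.065 m and (angle between the grasp point's own z axis and vertical below 0.4 rad or angle between the grasp point's own z axis and vertical above 2.74 rad)), for 1.2 s.
At the end, for the whole second after the job is handed in: The hand is raised at least 120 mm above the bench; the three sockets stand upright (within 0.1 rad), and they, the nut, the ratchet and the wrench are at rest within 6 mm of where they were (height (world z) of the grasp point above 0.12 m and distance of each of socket_small, socket_middle, socket_large, nut, ratchet, wrench from where it was at the start of the episode below 0.006 m and linear speed of each of socket_small, socket_middle, socket_large, nut, ratchet, wrench below 0.02 m/s and angle between each of socket_small, socket_middle, socket_large's own z axis and vertical below 0.1 rad); the robot touches nothing.
It fails at once if the robot touches anything (over 0.5 N) (contact force between the arm and anything else above 0.5 N).
It fails at once if the fingers touch anything (over 0.5 N) (contact force between the fingers and anything else above 0.5 N).
It fails at once if a loose thing is lifted, carried or pushed (over 6 mm) (distance of any of socket_small, socket_middle, socket_large, nut, ratchet, wrench from where it was at the start of the episode above 0.006 m).
It fails at once if the fingers come down close over (grasp point within 15 mm sideways and under 50 mm above the top of) a wrong socket, the round pin or the nut ((horizontal distance between the grasp point and socket_small_top below 0.015 m and z of the grasp point in the frame of socket_small_top between -0.05 and 0.05 m) or (horizontal distance between the grasp point and socket_large_top below 0.015 m and z of the grasp point in the frame of socket_large_top between -0.05 and 0.05 m) or (horizontal distance between the grasp point and dowel_top below 0.015 m and z of the grasp point in the frame of dowel_top between -0.05 and 0.05 m) or (horizontal distance between the grasp point and nut below 0.015 m and height (world z) of the grasp point below 0.068 m)).
It also fails if it takes over 61 s, if anything falls off the work surface, if the arm or the gripper's body presses on something with over 40 N, if the wrist force passes 120 N, or if a joint passes its speed limit or range.

## Robot

A 7-joint arm with a two-finger parallel gripper is mounted at the origin on the work surface. World frame = base frame: x ahead of the robot, y to its left, z up, the work surface at z = 0. Lengths are in m, angles in rad, forces in N, time in s.
With the tool pointing down it reaches from about 0.35 to 0.9 m from the base axis. Payload 19.9 kg.
Tool frame: the origin (TCP) lies midway between the tips of the shut fingers; the grasp point (between the pads) lies 19 mm behind it; z points along the fingers, y is the line along which they close (so a half turn about z gives the same grasp; the last joint's range is limited). The gripper opens to 94 mm and grips with 3 to 60 N. Pads are 16 mm wide; open, the fingers measure 119 mm over their backs; the gripper's body (75 mm by 177 mm) begins 78 mm behind the grasp point.
Start: joints at [-1.183, 0.417, -0.01, 1.614, 0.005, 1.111, -0.053], TCP at [0.26, 0.568, 0.178] pointing down, gripper open.
Joint ranges: [-2.81, 2.81], [-0.39, 2.02], [-1.27, 1.25], [0.06, 2.57], [-1.19, 4.33], [0.19, 2], [-2.82, 2.82]. Speed limits (rad/s): [1.89, 1.89, 2.39, 2.39, 3.01, 3.01, 3.01].

## Interface

Orientations are given as a rotation vector (axis times angle).
In Python, from rig import r gives the robot as it stands. The module is installed in compiled form; this text tells all that it offers.
- The arm moves only by the tool apply_moves, never from a script. Its argument "increments" is text: rows parted by semicolons, each of 5 numbers parted by spaces: the shift along the world's x, y, z as a fraction of full scale, then the turn about the world's z as a fraction of full scale, then the opening, from 0 (shut) to 1 (fully open). A call has 1 to 20 rows; each row is the pose to reach, as a shift and turn from the pose commanded when the call began; what a row does not reach only later rows make up. Full scale, the value 1, is 25 cm for a shift and 2 rad for a turn. A row lasts 1/10 s, in which the tool goes at most 50 mm and 8.59 degrees, less where a joint would pass 70% of its speed; a pose out of reach is approached as far as the arm can. A call with a number of a shift or a turn outside -1 to 1 is refused whole. A call with a gripper value outside its range is refused whole. The fingers move at their own pace and stop on an object; "squeeze" is the grip in N (left out, the last holds). Time passes only in rows, so rows that repeat a pose let the fingers close. It gives the time, the measured TCP pose, the force, the opening and the grip force at its end, in the units of the state.
- r.get_state(): the state, without advancing time (a new reading comes with each control period).
- r.capture(name): name is "scene" or "side" or "wrist"; returns a dict with "image" (420x560x3 uint8, red, green, blue), "fx", "fy", "cx", "cy" (pixels), "R" (3x3) and "t" (3): a world point X has camera coordinates R X + t. Camera axes: x right, y down, z forward; pixel columns grow to the right and rows downward; lengths in m; the calibration is good to about 2 mm. A picture is of the moment at which its call begins. There is no depth.
- r.finish_job(): hands the job in; it is judged then, once.
The state is a dict: "time_s": time; "qpos": joint angles; "joint_velocities": joint speeds; "joint_torque": joint torques, N m; "tool_pos": TCP position; "eef_rot": TCP orientation; "force": force on the tool from outside, world axes, zero at the start; "torque": the same for the moment, N m; "gripper_width": finger opening in m; "gripper_force": force on a finger pad.
Only numpy, scipy, OpenCV 4.12 (cv2) and the standard library are available. Lean on these libraries where they do the work, as an engineer would, in place of code of your own. Each camera call takes 0.05 s, during which the arm holds its last target. There are 200 camera calls.

## Working session

There is one attempt and no reset: what is moved stays moved. The work goes in short steps, Python scripts to look and compute and a tool call to move; the robot and the scene stay as the last step left them, time stands still between calls to the robot, and variables do not carry over. Pictures are saved under pics/ and viewed, at most 10 in all, crops included, and the job is handed in when it is done.

Besides the shell and the picture viewer there is one more tool, called after "Emit:" as name(argument=value, ...) on one line, values as JSON. apply_moves: Moves the arm, as the interface text tells. Shift numbers are shares of 25 cm and turn numbers shares of 2 rad, none past 1 either way. Its arguments: {"type":"object","properties":{"increments":{"type":"string"},"squeeze":{"type":"number"}},"required":["increments"]}

```bash
mkdir -p pics; cat > h.py <<'E'
import numpy as np,cv2,pickle
from rig import r
def snap(n,f):
    c=r.capture(n); cv2.imwrite(f'pics/{f}.png',cv2.cvtColor(c['image'],cv2.COLOR_RGB2BGR)); pickle.dump(c,open(f'pics/{f}.pkl','wb')); return c
def load(f): return pickle.load(open(f'pics/{f}.pkl','rb'))
def ray(c,u,v,z):
    R=np.array(c['R']);t=np.array(c['t']); o=-R.T@t; d=R.T@np.array([(u-c['cx'])/c['fx'],(v-c['cy'])/c['fy'],1]); return (o+d*(z-o[2])/d[2]).round(4)
def proj(c,X):
    p=np.array(c['R'])@np.array(X)+np.array(c['t']); return (round(c['fx']*p[0]/p[2]+c['cx'],1),round(c['fy']*p[1]/p[2]+c['cy'],1))
E
python3 - <<'E'
from h import *
for n in ['scene','side','wrist']:
    c=snap(n,n+'0'); R=np.array(c['R']);print(n,(-R.T@np.array(c['t'])).round(3),R[2].round(2),c['fx'])
s=r.get_state();print(s['time_s'],s['tool_pos'],s['eef_rot'],s['force'])
E
```

```text
scene [0.925 0.873 0.812] [-0.43 -0.72 -0.54] 494.4991514807409
side [ 0.357 -0.972  0.721] [ 0.05  0.85 -0.53] 474.0653455092785
wrist [0.198 0.596 0.383] [ 0.22 -0.1  -0.97] 347.1690943204702
0.15 [0.25975574 0.56816215 0.17780011] [-6.68312197e-01 -3.06958535e+00  1.36086318e-03] [0.06375638 0.35840371 0.07654348]
```

View pics/scene0.png

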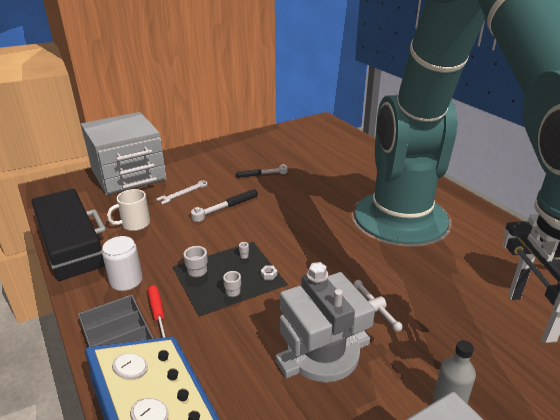

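View pics/side0.png

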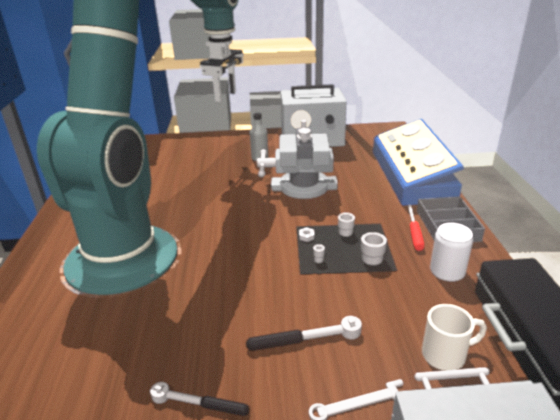

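Scene view: hex bolt head (317,270), round pin (338,297), sockets large (195,256), middle (232,280), small (244,247), nut (269,271), larger ratchet head (198,213), and small look-alike ratchet (283,170). Side view: middle socket (346,218), large (374,243), small (319,249), nut (307,234), large ratchet head (351,325), small one (160,392). I choose the hex head, the middle socket and the larger ratchet, then check them in one enlarged crop.

```bash
python3 - <<'E'
from h import *
def crop(f,u,v,w,h):
    i=cv2.imread(f'pics/{f}.png')[v:v+h,u:u+w]; return cv2.resize(i,(400,300),interpolation=cv2.INTER_CUBIC)
a=np.hstack([crop('scene0',290,250,80,60),crop('scene0',170,195,120,90+0)])
b=np.hstack([crop('side0',272,110,80,60),crop('side0',270,200,160,120+20)[:]])
b=np.hstack([crop('side0',272,110,80,60),crop('side0',290,205,160,120+15-15)])
cv2.imwrite('pics/m1.png',np.vstack([a,b]))
i=crop('side0',310,305,80,60); cv2.imwrite('pics/m2.png',np.hstack([i,crop('scene0',165,190,80,60)]))
E
```

```text
(no output)
```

View pics/m1.png

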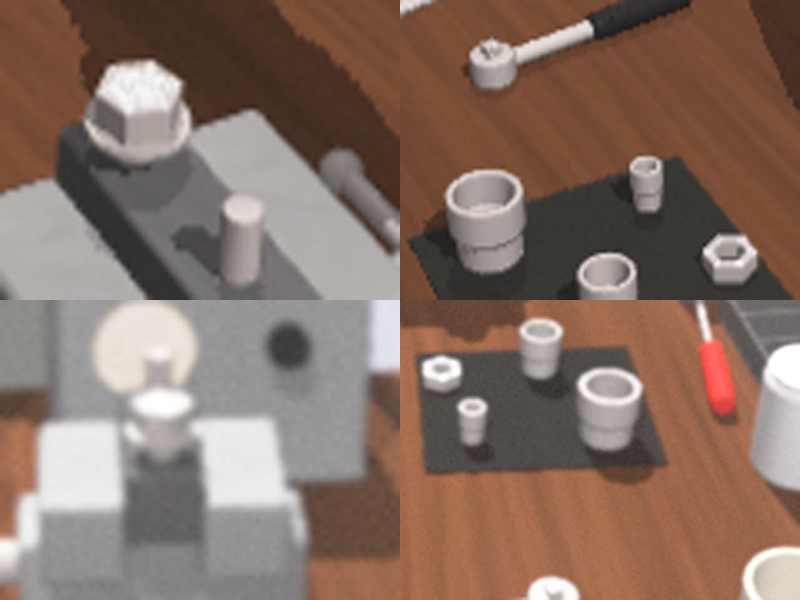

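View pics/m2.png

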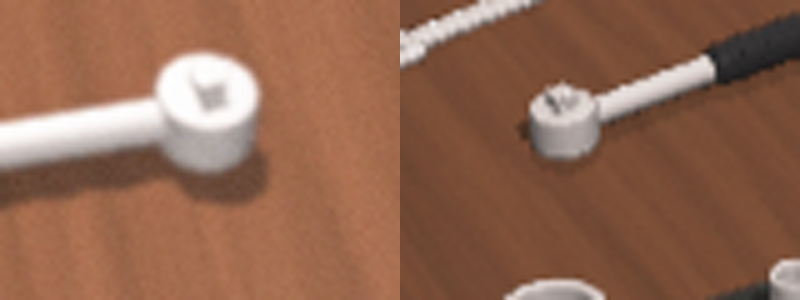

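Crops confirm it: hexagonal head on a washer against the plain pin, three distinct mouths, and a ratchet head with a square drive. I'll measure from both views, at the known heights.

```bash
python3 - <<'E'
from h import *
a,b=load('scene0'),load('side0')
for n,p,q,z in [('bolt',(318.2,267.6),(304.4,131),.202),('pin',(338.8,291.4),(303.4,120.4),.202),('mid',(232.1,276.6),(346,217.8),.051),('large',(195.8,255),(373.2,241.8),.061),('small',(244.1,244.5),(318.8,247.8),.041),('nut',(269,270),(306.8,233),.018),('ratch',(198.2,211.4),(351.6,323.4),.026)]:
    A,B=ray(a,*p,z),ray(b,*q,z);print(n,A,B,'mean',(A+B)/2)
E
```

```text
bolt [0.4875 0.2707 0.202 ] [0.4913 0.2617 0.202 ] mean [0.4894 0.2662 0.202 ]
pin [0.4935 0.3458 0.202 ] [0.4971 0.3415 0.202 ] mean [0.4953  0.34365 0.202  ]
mid [0.5715 0.0452 0.051 ] [0.5739 0.0377 0.051 ] mean [0.5727  0.04145 0.051  ]
large [ 0.6172 -0.0629  0.061 ] [ 0.615  -0.0861  0.061 ] mean [ 0.6161 -0.0745  0.061 ]
small [ 0.4842 -0.0646  0.041 ] [ 0.4889 -0.0692  0.041 ] mean [ 0.48655 -0.0669   0.041  ]
nut [0.466  0.0339 0.018 ] [0.4713 0.0278 0.018 ] mean [0.46865 0.03085 0.018  ]
ratch [ 0.5173 -0.2957  0.026 ] [ 0.5227 -0.3042  0.026 ] mean [ 0.52    -0.29995  0.026  ]
```

Views agree within a few mm (bolt–pin about 77 mm, expected 76). The wrist camera will refine this. First rise, shut the fingers and go over the bolt at a safe height.

Emit:
apply_moves(increments="0 0 0.1 0 0; 0 0 0.2 0 0; 0 0 0.3 0 0; 0 0 0.4 0 0; 0 0 0.5 0 0; 0.05 -0.06 0.52 0 0; 0.13 -0.16 0.52 0 0; 0.21 -0.26 0.52 0 0; 0.3 -0.36 0.52 0 0; 0.38 -0.46 0.52 0 0; 0.46 -0.56 0.52 0 0; 0.54 -0.66 0.52 0 0; 0.62 -0.76 0.52 0 0; 0.69 -0.85 0.52 0 0; 0.75 -0.92 0.52 0 0; 0.79 -0.97 0.52 0 0; 0.8 -1 0.52 0 0; 0.8 -1 0.52 0 0; 0.8 -1 0.52 0 0")

```text
time_s: 2.05
tool_pos: [0.4593, 0.3188, 0.308]
eef_rot: [-0.667, -3.069, 0.0]
force: [0.2, -0.8, 0.1]
gripper_width: 0.0004
gripper_force: 0.0
```

```bash
python3 - <<'E'
from h import *
c=snap('wrist','w1'); print(r.get_state()['tool_pos'],proj(c,r.get_state()['tool_pos']),proj(c,[.4894,.2662,.202]),proj(c,[.4953,.3436,.202]))
a,b=load('scene0'),load('side0')
print('mug',ray(a,133,222,.02),'cab',ray(a,163,180,0),ray(a,100,187,0),ray(b,400,390,.1))
E
```

```text
[0.45919227 0.31904788 0.30805122] (np.float64(278.7), np.float64(235.5)) (np.float64(241.1), np.float64(249.9)) (np.float64(318.4), np.float64(222.8))
mug [ 0.6956 -0.3485  0.02  ] cab [ 0.5299 -0.5754  0.    ] [ 0.7228 -0.6367  0.    ] [ 0.5515 -0.5184  0.1   ]
```

View pics/w1.png

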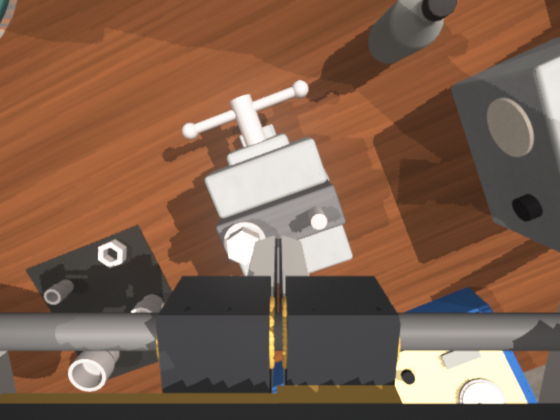

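Wrist view: bolt head near (244,243), partly beside the fingers; pin top (319,217); nut (112,253); sockets small (59,292), middle (150,305), large (90,373). Enlarge the bolt area to refine.

```bash
python3 - <<'E'
from h import *
c=load('w1')
i=cv2.imread('pics/w1.png')[200:290,220:340]; cv2.imwrite('pics/m3.png',cv2.resize(i,None,fx=6.6667,fy=6.6667,interpolation=cv2.INTER_CUBIC))
for p in [(244,243),(319,217)]: print(ray(c,*p,.202))
E
```

```text
[0.4843 0.2717 0.202 ]
[0.4903 0.3463 0.202 ]
```

View pics/m3.png

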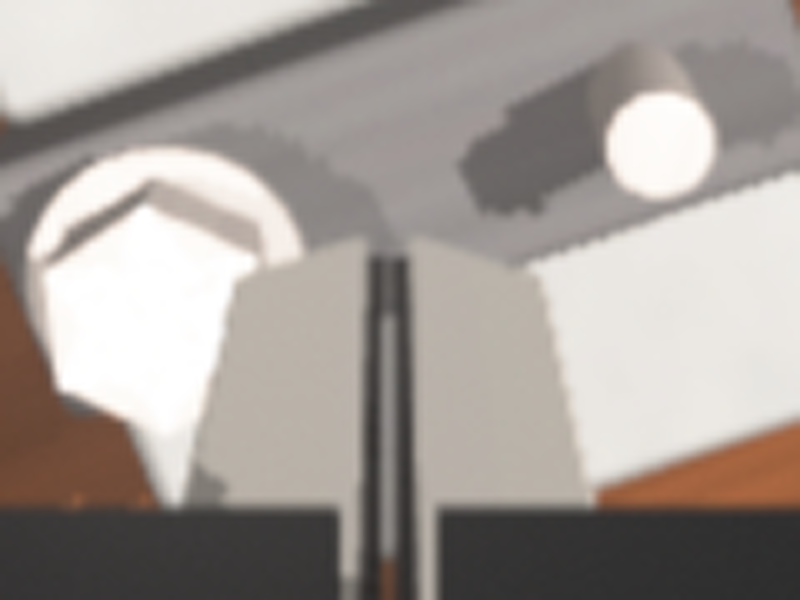

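The hex corners give a centre at (243.6,247.9), i.e. about (0.488,0.268), close to the estimate; the pin agrees too. Pointing at the bolt with tips 2 cm above (TCP z 0.222).

Emit:
apply_moves(increments="0.02 -0.04 0 0 0; 0.05 -0.09 0 0 0; 0.08 -0.14 0 0 0; 0.11 -0.18 0 0 0; 0.117 -0.202 -0.03 0 0; 0.117 -0.202 -0.08 0 0; 0.117 -0.202 -0.13 0 0; 0.117 -0.202 -0.18 0 0; 0.117 -0.202 -0.23 0 0; 0.117 -0.202 -0.28 0 0; 0.117 -0.202 -0.32 0 0; 0.117 -0.202 -0.34 0 0; 0.117 -0.202 -0.344 0 0; 0.117 -0.202 -0.344 0 0")

```text
time_s: 3.5
tool_pos: [0.4893, 0.268, 0.2224]
eef_rot: [0.668, 3.069, 0.0]
force: [-0.5, -0.1, 0.2]
gripper_width: 0.0006
gripper_force: 0.0
```

Emit:
apply_moves(increments="0 0 0 0 0; 0 0 0 0 0; 0 0 0 0 0; 0 0 0 0 0; 0 0 0 0 0; 0 0 0 0 0; 0 0 0 0 0; 0 0 0 0 0; 0 0 0 0 0; 0 0 0 0 0; 0 0 0 0 0; 0 0 0 0 0; 0 0 0 0 0; 0 0 0 0 0; 0 0 0 0 0; 0 0 0 0 0; 0 0 0 0 0; 0 0 0 0 0; 0 0 0 0 0; 0 0 0 0 0")

```text
time_s: 5.5
tool_pos: [0.4891, 0.2679, 0.2222]
eef_rot: [-0.668, -3.07, 0.0]
force: [-0.5, -0.1, -0.4]
gripper_width: 0.0008
gripper_force: 0.0
```

```bash
python3 - <<'E'
from h import *
s=r.get_state();a=snap('scene','s1');b=snap('side','d1');w=snap('wrist','w2')
print(s['tool_pos'],np.abs(s['joint_velocities']).max())
f=lambda n,u,v:cv2.resize(cv2.imread(f'pics/{n}.png')[v:v+60,u:u+53],(265,300),interpolation=cv2.INTER_CUBIC)
cv2.imwrite('pics/m4.png',np.hstack([f('s1',292,230),f('d1',278,95),f('w2',252,225)]))
E
```

```text
[0.48908985 0.26787077 0.22219199] 0.001842860564235012
```

View pics/m4.png

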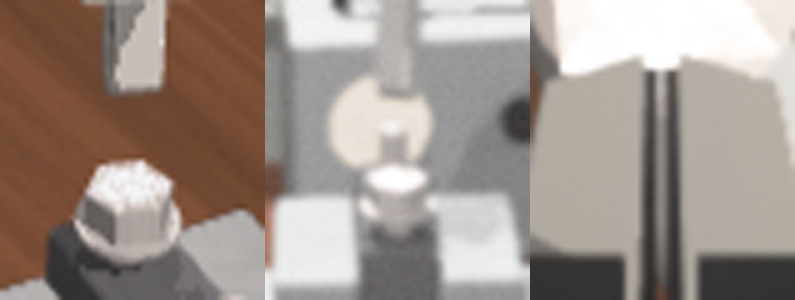

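```bash
python3 - <<'E'
from h import *
T=r.get_state()['tool_pos']
for f in ['s1','d1']:
    c=load(f); print(f,'tcp',proj(c,T),'bolt',proj(c,[.489,.2675,.202]))
a,b=load('s1'),load('d1')
def tri(p,q):
    P=[np.array([[c['fx'],0,c['cx']],[0,c['fy'],c['cy']],[0,0,1]])@np.c_[c['R'],c['t']] for c in(a,b)]
    X=cv2.triangulatePoints(P[0],P[1],np.array(p,float),np.array(q,float)); return (X[:3]/X[3]).ravel().round(4)
print('bolt',tri((317.2,267.6),(304.6,130.2)),'tip',tri((318.6,247.6),(304,112.8)))
print('pin',tri((338.4,291),(303,120)),'mid',tri((231.8,276.3),(345.8,217.5)),'ratch',tri((197.8,211),(351.2,323)))
E
```

```text
s1 tcp (np.float64(317.0), np.float64(258.8)) bolt (np.float64(316.6), np.float64(266.9))
d1 tcp (np.float64(303.4), np.float64(123.4)) bolt (np.float64(303.4), np.float64(130.2))
bolt [0.491  0.2699 0.2019] tip [0.4907 0.2722 0.252 ]
pin [0.4952 0.3451 0.2025] mid [0.5725 0.0421 0.0496] ratch [ 0.5196 -0.3009  0.0247]
```

```bash
python3 - <<'E'
from h import *
T=np.array(r.get_state()['tool_pos']); S=np.array([.2598,.5682,.1778]); y=np.array([.41,.91,0])
def f(n,u,v,pts,w=100,h=75):
    c=load(n); k=4; i=cv2.resize(cv2.imread(f'pics/{n}.png')[v:v+h,u:u+w],(w*k,h*k),interpolation=cv2.INTER_CUBIC)
    for p,col in pts:
        q=proj(c,p); cv2.circle(i,(int((q[0]-u+.5)*k),int((q[1]-v+.5)*k)),3,col,-1)
    return i
R,G=(0,0,255),(0,255,0)
P=[(T,R),(T+[0,0,.03],G)]; Q=[(S+s*.047*y+[0,0,d],C) for s in(-1,1) for d,C in((0,R),(.03,G))]
cv2.imwrite('pics/m5.png',np.vstack([np.hstack([f('s1',270,200,P),f('d1',255,70,P)]),np.hstack([f('scene0',460,275,Q),f('side0',175,40,Q)])]))
print(proj(load('w2'),T),proj(load('w2'),T+[0,0,.03]))
E
```

```text
(np.float64(278.3), np.float64(235.7)) (np.float64(278.4), np.float64(253.4))
```

View pics/m5.png

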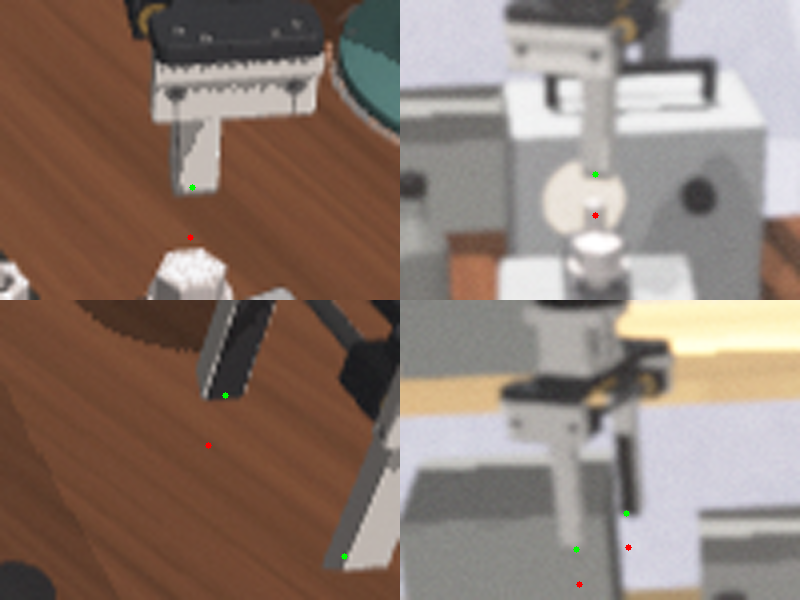

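The view shows that the visible fingertips (both outside cameras, and at the start too) end about 30 mm above the reported TCP, while the bolt triangulates at its stated 202 mm. So the tool readout is off in z, and the tips are really about 5 cm above the bolt. I'll lower 20 mm, hold, then lower 10 mm more and hold, watching the force.

Emit:
apply_moves(increments="0 0 -0.01 0 0; 0 0 -0.03 0 0; 0 0 -0.05 0 0; 0 0 -0.07 0 0; 0 0 -0.08 0 0; 0 0 -0.08 0 0; 0 0 -0.08 0 0; 0 0 -0.08 0 0; 0 0 -0.08 0 0; 0 0 -0.08 0 0; 0 0 -0.08 0 0; 0 0 -0.08 0 0; 0 0 -0.08 0 0; 0 0 -0.08 0 0; 0 0 -0.08 0 0; 0 0 -0.08 0 0; 0 0 -0.08 0 0; 0 0 -0.08 0 0; 0 0 -0.08 0 0; 0 0 -0.08 0 0")

```text
time_s: 7.65
tool_pos: [0.4891, 0.2679, 0.2022]
eef_rot: [0.668, 3.07, -0.0]
force: [-0.2, -0.6, 0.6]
gripper_width: -0.0
gripper_force: 0.0
```

```bash
python3 - <<'E'
from h import *
s=r.get_state();snap('scene','s2');snap('side','d2');print(s['tool_pos'],s['force'])
f=lambda n,u,v:cv2.resize(cv2.imread(f'pics/{n}.png')[v:v+60,u:u+60],(300,300),interpolation=cv2.INTER_CUBIC)
cv2.imwrite('pics/m6.png',np.hstack([f('s2',288,230),f('d2',275,95)]))
E
```

```text
[0.48908969 0.26791218 0.20222792] [-0.16726847 -0.59340411  0.56500188]
```

View pics/m6.png

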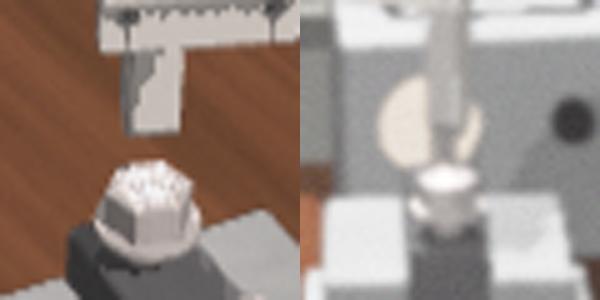

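The fingers are centred over the bolt, tips about 3 cm above it (tip at (155,133), bolt face (150,185) in the left half). Lowering the last 10 mm and holding, then on to the middle socket.

Emit:
apply_moves(increments="0 0 -0.02 0 0; 0 0 -0.04 0 0; 0 0 -0.04 0 0; 0 0 -0.04 0 0; 0 0 -0.04 0 0; 0 0 -0.04 0 0; 0 0 -0.04 0 0; 0 0 -0.04 0 0; 0 0 -0.04 0 0; 0 0 -0.04 0 0; 0 0 -0.04 0 0; 0 0 -0.04 0 0; 0 0 -0.04 0 0; 0 0 -0.04 0 0; 0 0 -0.04 0 0; 0 0 -0.04 0 0; 0 0 -0.04 0 0; 0 0 -0.04 0 0; 0 0 -0.04 0 0; 0 0 -0.04 0 0")

```text
time_s: 9.75
tool_pos: [0.4891, 0.2679, 0.1922]
eef_rot: [-0.668, -3.07, 0.0]
force: [-0.2, 0.8, -0.2]
gripper_width: 0.0001
gripper_force: 0.0
```

Emit:
apply_moves(increments="0 0 0.08 0 0; 0 0 0.16 0 0; 0 0 0.24 0 0; 0 0 0.3 0 0; 0.03 -0.09 0.32 0 0; 0.07 -0.19 0.32 0 0; 0.11 -0.29 0.32 0 0; 0.14 -0.39 0.32 0 0; 0.18 -0.49 0.32 0 0; 0.21 -0.59 0.32 0 0; 0.25 -0.69 0.32 0 0; 0.28 -0.78 0.32 0 0; 0.31 -0.85 0.32 0 0; 0.328 -0.9 0.32 0 0; 0.328 -0.908 0.32 0 0; 0.328 -0.908 0.32 0 0; 0.328 -0.908 0.32 0 0")

```text
time_s: 11.45
tool_pos: [0.5709, 0.042, 0.2722]
eef_rot: [-0.666, -3.07, -0.0]
force: [-0.6, 0.2, -0.4]
gripper_width: 0.0008
gripper_force: 0.0
```

```bash
python3 - <<'E'
from h import *
c=snap('wrist','w3');a=snap('scene','s3');print(r.get_state()['tool_pos'],proj(c,[.5715,.0415,.051]),proj(c,[.519,-.301,.036]))
k=cv2.imread('pics/w3.png');cv2.imwrite('pics/m7.png',np.hstack([k[:,:][60:360,80:480],cv2.imread('pics/s3.png')[120:420,120:520]]))
E
```

```text
[0.57090292 0.0418773  0.27225582] (np.float64(277.9), np.float64(180.1)) (np.float64(30.6), np.float64(247.7))
```

View pics/m7.png

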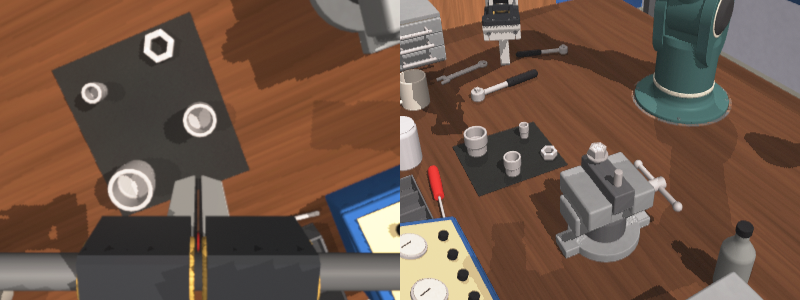

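Wrist view: middle-socket mouth at (280,179), predicted (278,180), so within 2–3 mm and it is the middle one (large at (210,247), small at (174,153), nut (238,105)). Descend: hold at 3 cm, then at 2 cm.

Emit:
apply_moves(increments="0 0 -0.06 0 0; 0 0 -0.14 0 0; 0 0 -0.22 0 0; 0 0 -0.3 0 0; 0 0 -0.38 0 0; 0 0 -0.46 0 0; 0 0 -0.54 0 0; 0 0 -0.62 0 0; 0 0 -0.7 0 0; 0 0 -0.76 0 0; 0 0 -0.81 0 0; 0 0 -0.85 0 0; 0 0 -0.87 0 0; 0 0 -0.876 0 0; 0 0 -0.876 0 0")

```text
time_s: 13.05
tool_pos: [0.5713, 0.0409, 0.0535]
eef_rot: [0.668, 3.069, 0.0]
force: [-0.5, -0.1, -0.6]
gripper_width: 0.0005
gripper_force: 0.0
```

Emit:
apply_moves(increments="0 0 0 0 0; 0 0 0 0 0; 0 0 0 0 0; 0 0 0 0 0; 0 0 0 0 0; 0 0 0 0 0; 0 0 0 0 0; 0 0 0 0 0; 0 0 0 0 0; 0 0 0 0 0; 0 0 0 0 0; 0 0 0 0 0; 0 0 0 0 0; 0 0 0 0 0; 0 0 0 0 0; 0 0 0 0 0; 0 0 0 0 0; 0 0 0 0 0; 0 0 0 0 0; 0 0 0 0 0")

```text
time_s: 15.05
tool_pos: [0.5711, 0.0409, 0.0532]
eef_rot: [0.668, 3.07, -0.0]
force: [0.1, 0.1, -0.6]
gripper_width: 0.0005
gripper_force: 0.0
```

Emit:
apply_moves(increments="0 0 -0.02 0 0; 0 0 -0.04 0 0; 0 0 -0.04 0 0; 0 0 -0.04 0 0; 0 0 -0.04 0 0; 0 0 -0.04 0 0; 0 0 -0.04 0 0; 0 0 -0.04 0 0; 0 0 -0.04 0 0; 0 0 -0.04 0 0; 0 0 -0.04 0 0; 0 0 -0.04 0 0; 0 0 -0.04 0 0; 0 0 -0.04 0 0; 0 0 -0.04 0 0; 0 0 -0.04 0 0; 0 0 -0.04 0 0; 0 0 -0.04 0 0; 0 0 -0.04 0 0; 0 0 -0.04 0 0")

```text
time_s: 17.05
tool_pos: [0.5711, 0.0409, 0.0432]
eef_rot: [0.668, 3.07, -0.0]
force: [-0.2, 0.4, 0.1]
gripper_width: 0.0007
gripper_force: 0.0
```

Now rise and travel to the ratchet at (0.518, -0.302).

Emit:
apply_moves(increments="0 0 0.08 0 0; 0 0 0.18 0 0; 0 0 0.3 0 0; 0 0 0.42 0 0; 0 0 0.54 0 0; 0 0 0.66 0 0; 0 0 0.76 0 0; 0 -0.04 0.8 0 0; -0.02 -0.14 0.8 0 0; -0.04 -0.24 0.8 0 0; -0.06 -0.34 0.8 0 0; -0.08 -0.44 0.8 0 0; -0.1 -0.54 0.8 0 0; -0.11 -0.62 0.8 0 0; -0.12 -0.7 0.8 0 0; -0.12 -0.7 0.8 0 0")

```text
time_s: 18.65
tool_pos: [0.54, -0.1375, 0.2426]
eef_rot: [-0.675, -3.068, 0.002]
force: [0.1, 0.2, 0.4]
gripper_width: 0.0003
gripper_force: 0.0
```

Emit:
apply_moves(increments="-0.01 -0.06 0 0 0; -0.03 -0.16 0 0 0; -0.05 -0.26 0 0 0; -0.06 -0.36 0 0 0; -0.07 -0.46 0 0 0; -0.08 -0.55 0 0 0; -0.09 -0.62 0 0 0; -0.092 -0.66 0 0 0; -0.092 -0.672 0 0 0; -0.092 -0.672 0 0 0; -0.092 -0.672 0 0 0; -0.092 -0.672 0 0 0")

```text
time_s: 19.85
tool_pos: [0.5184, -0.3012, 0.2432]
eef_rot: [0.667, 3.07, 0.0]
force: [0.2, 0.0, -0.1]
gripper_width: 0.0003
gripper_force: 0.0
```

```bash
python3 - <<'E'
from h import *
c=snap('wrist','w4');s=r.get_state();print(s['tool_pos'],s['qpos'])
i=cv2.imread('pics/w4.png');g=cv2.cvtColor(i,cv2.COLOR_BGR2HSV)
m=((g[...,1]<60)&(g[...,2]>110)).astype('uint8'); m=m[:235]
print('pred',proj(c,[.519,-.301,.026]))
n,l,st,ce=cv2.connectedComponentsWithStats(m)
for k in range(1,n):
    if st[k,4]>60: print(st[k],ce[k].round(1))
d=cv2.distanceTransform(m,cv2.DIST_L2,5);v,u=np.mgrid[:235,:560];pu,pv=proj(c,[.519,-.301,.026]);d2=np.where((u-pu)**2+(v-pv)**2<60**2,d,0);k=np.unravel_index(d2.argmax(),d.shape);print('disc',k[::-1],d2.max(),ray(c,k[1],k[0],.026))
E
```

```text
[ 0.51839024 -0.30139243  0.24324829] [ 0.07390182  0.34915741  0.52138579  1.61605595 -0.18230555  1.22500309
  1.77420061]
pred (np.float64(278.4), np.float64(180.3))
[ 504    0   45   38 1005] [526.8  17.8]
[436  56  36  26 692] [454.7  69.6]
[538  86  22  26 434] [549.1  98.9]
[ 231  106   64   91 1713] [265.4 157.9]
[ 457  153   66   52 1894] [490.  176.4]
[ 111  160   75   75 1350] [145.1 196.6]
disc (np.int64(278), np.int64(180)) 15.378298 [ 0.5185 -0.3013  0.026 ]
```

The wrist view's disc centre lies exactly at the prediction, (0.5185, -0.3013). Descend and hold, then rise.

Emit:
apply_moves(increments="0 0 -0.06 0 0; 0 0 -0.14 0 0; 0 0 -0.22 0 0; 0 0 -0.3 0 0; 0 0 -0.38 0 0; 0 0 -0.46 0 0; 0 0 -0.54 0 0; 0 0 -0.62 0 0; 0 0 -0.69 0 0; 0 0 -0.75 0 0; 0 0 -0.79 0 0; 0 0 -0.81 0 0; 0 0 -0.82 0 0; 0 0 -0.82 0 0")

```text
time_s: 21.3
tool_pos: [0.5182, -0.3022, 0.0384]
eef_rot: [0.668, 3.069, -0.0]
force: [-0.5, 0.7, -0.5]
gripper_width: 0.0003
gripper_force: 0.0
```

Emit:
apply_moves(increments="0 0 0 0 0; 0 0 0 0 0; 0 0 0 0 0; 0 0 0 0 0; 0 0 0 0 0; 0 0 0 0 0; 0 0 0 0 0; 0 0 0 0 0; 0 0 0 0 0; 0 0 0 0 0; 0 0 0 0 0; 0 0 0 0 0; 0 0 0 0 0; 0 0 0 0 0; 0 0 0 0 0; 0 0 0 0 0; 0 0 0 0 0; 0 0 0 0 0; 0 0 0 0 0; 0 0 0 0 0")

```text
time_s: 23.3
tool_pos: [0.5181, -0.3021, 0.0382]
eef_rot: [0.668, 3.07, -0.0]
force: [-0.1, 0.7, 0.6]
gripper_width: 0.0002
gripper_force: 0.0
```

Emit:
apply_moves(increments="0 0 -0.02 0 0; 0 0 -0.04 0 0; 0 0 -0.04 0 0; 0 0 -0.04 0 0; 0 0 -0.04 0 0; 0 0 -0.04 0 0; 0 0 -0.04 0 0; 0 0 -0.04 0 0; 0 0 -0.04 0 0; 0 0 -0.04 0 0; 0 0 -0.04 0 0; 0 0 -0.04 0 0; 0 0 -0.04 0 0; 0 0 -0.04 0 0; 0 0 -0.04 0 0; 0 0 -0.04 0 0; 0 0 -0.04 0 0; 0 0 -0.04 0 0; 0 0 -0.04 0 0; 0 0 -0.04 0 0")

```text
time_s: 25.3
tool_pos: [0.5181, -0.3021, 0.0282]
eef_rot: [-0.668, -3.07, 0.0]
force: [-0.6, -1.4, -0.7]
gripper_width: 0.0003
gripper_force: 0.0
```

Emit:
apply_moves(increments="0 0 0.06 0 0; 0 0 0.16 0 0; 0 0 0.28 0 0; 0 0 0.4 0 0; 0 0 0.52 0 0; 0 0 0.64 0 0; 0 0 0.76 0 0; 0 0 0.86 0 0; 0 0 0.94 0 0; 0 0 0.98 0 0; 0 0 1 0 0; 0 0 1 0 0; 0 0 1 0 0; 0 0 1 0 0; 0 0 1 0 0")

```text
time_s: 26.8
tool_pos: [0.5179, -0.302, 0.2776]
eef_rot: [-0.668, -3.069, -0.0]
force: [0.3, 0.3, -0.7]
gripper_width: 0.0004
gripper_force: 0.0
```

```bash
python3 -c "
from rig import r
s=r.get_state();print(s['time_s'],s['tool_pos'],s['force']);print(r.finish_job())"
```

```text
26.8 [ 0.517914   -0.30200796  0.27762776] [ 0.31807242  0.26819341 -0.69805774]
the job is handed in; nothing more can be done
None
```

I pointed at the bolt head, the middle socket and the larger ratchet's head in that order, about 2 s still over each with the tips about 2 cm above (the reported tool height read about 30 mm low, so I set the heights from the camera views), saw no sign of contact in the force readings, raised the hand to about 28 cm, and handed the job in at 26.8 s with no verdict returned.

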